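Hold the lamp cover lined up over its screw holes

TASK

The lamp in the spectrophotometer has been changed and the new gasket round the lamp opening sticks at first touch. Pick up the lamp cover (the larger plate, with three holes and the bow handle), hold it level about a centimetre above the instrument's deck with its three holes lined up over the three threaded holes, and finish while still holding it there so that I can start the screws. Do not let the cover touch the instrument on the way, and leave the other things on the bench where they are.

Things in the scene. Friction and masses are not known exactly. Their poses are not given: they have to be found in the camera images.
- lamp_cover: Lamp cover, loose, lying right way up on the bench in front-right of the robot: bare aluminium plate 110 (x) x 140 (y) x 3 mm, about 0.3 kg, with short black cooling slots and a black bow handle. Origin: centre of the plate's underside; z up. Its three 7 mm screw holes, from the origin: (-45, +58), (-45, -58) and (+45, 0) mm in its x, y, so it fits one way round only.
- handle (a point): Centre of the lamp cover's handle bar, 33 mm above the plate's underside, over its centre. The bar runs along the cover's y, section 10 (x) x 10 (z) mm, 68 mm clear between its two legs and 25 mm clear between plate and bar: pinch it from above, closing along the cover's x.
- hole0 (a point): Lamp cover's hole at (-45, +58) mm, centre, at the underside of the plate. Belongs over thread0.
- hole1 (a point): Lamp cover's hole at (-45, -58) mm, centre, at the underside. Belongs over thread1.
- hole2 (a point): Lamp cover's single hole at (+45, 0) mm, centre, at the underside. Belongs over thread2.
- instrument: Bench spectrophotometer, white with dark foot, 340 (x) x 420 (y) mm, fixed in place. Origin: centre of its underside at bench level; x from the sloped key panel towards its rear, y towards the black sample lid, z up. Its flat deck is 130 mm above the bench; the highest part, the black sample lid (on the +y half), reaches 144 mm.
- lamp_opening (a point): Centre of the lamp opening at deck height, at (-5, -115) mm in the instrument's x, y: the larger of the two openings in the deck, 66 (x) x 96 (y) mm, at the end away from the sample lid, framed by a black gasket 5 mm wide that stands 2 mm above the deck. The cover in place lies square to the instrument with its centre over this point, its x along the instrument's x.
- thread0 (a point): Threaded hole, 5 mm, with a 12 mm brass rim level with the deck, at (-45, +58) mm from the lamp opening's centre in the instrument's axes; point at deck height.
- thread1 (a point): Threaded hole, 5 mm, with the same brass rim, at (-45, -58) mm from the lamp opening's centre; point at deck height.
- thread2 (a point): Threaded hole, 5 mm, with the same brass rim, at (+45, 0) mm from the lamp opening's centre, on the rear side; point at deck height.
- drying_cover: Bystander: the smaller cover, of the drying-cartridge well: aluminium plate 84 x 68 x 3 mm with four holes and a round black knob, 25 mm high in all, lying on the bench. Origin: centre of its underside. It and the lamp cover may lie in each other's place.
- screwdriver: Bystander: screwdriver 190 mm long lying on the bench right of the instrument; origin under its middle.
- beaker: Bystander: empty glass beaker, 66 mm wide, 85 mm high; origin: centre of its foot.
Mind the look-alikes: they are no part of the job. Leave any blue or red look-alike of the lamp_cover alone.

How it is judged (in metres and radians):
On the way:
1. the lamp cover is lifted off the bench in the gripper (height (world z) of lamp_cover above 0.05 m and contact force between the fingers and lamp_cover above 1 N), for 0.2 s.
At the end, for the whole second after the job is handed in: The lamp cover is held still in the fingers, right way up within 0.1 rad of level, each hole within 3.5 mm sideways of its threaded hole, underside 5 to 20 mm above the deck there, touching nothing else; the other cover, screwdriver and beaker within 25 mm of where they were (horizontal distance between hole0 and thread0 below 0.0035 m and z of hole0 in the frame of instrument between 0.135 and 0.15 m and horizontal distance between hole1 and thread1 below 0.0035 m and z of hole1 in the frame of instrument between 0.135 and 0.15 m and horizontal distance between hole2 and thread2 below 0.0035 m and z of hole2 in the frame of instrument between 0.135 and 0.15 m and angle between lamp_cover's own z axis and vertical below 0.1 rad and contact force between the fingers and lamp_cover above 1 N and contact force between lamp_cover and instrument below 0.3 N and contact force between lamp_cover and drying_cover below 0.3 N and contact force between lamp_cover and screwdriver below 0.3 N and contact force between lamp_cover and beaker below 0.3 N and linear speed of lamp_cover below 0.015 m/s and angular speed of lamp_cover below 0.15 rad/s and distance of each of drying_cover, screwdriver, beaker from where it was at the start of the episode below 0.025 m); the arm keeps its last pose, push and grip.
It fails at once if the lamp cover touches the instrument (contact force between lamp_cover and instrument above 0.5 N).
It fails at once if another thing on the bench is moved (distance of any of drying_cover, screwdriver, beaker from where it was at the start of the episode above 0.025 m).
It also fails if it takes over 43 s, if anything falls off the work surface, if the arm or the gripper's body presses on something with over 40 N, if the wrist force passes 120 N, or if a joint passes its speed limit or range.

ROBOT

A 6-joint arm with a two-finger parallel gripper is mounted at the origin on the work surface. World frame = base frame: x ahead of the robot, y to its left, z up, the work surface at z = 0. Lengths are in m, angles in degrees, forces in N, time in s.
With the tool pointing down it reaches from about 0.425 to 0.95 m from the base axis. Payload 3.5 kg.
Tool frame: the origin (TCP) lies midway between the tips of the shut fingers; the grasp point (between the pads) lies 19 mm behind it (manip.hold_point_z is the distance from the TCP to the grasp point, in m); z points along the fingers, y is the line along which they close (so a half turn about z gives the same grasp; the last joint's range is limited). The gripper opens to 85 mm and grips with 20 to 120 N. Pads are 22 mm wide; open, the fingers measure 114 mm over their backs; the gripper's body (76 mm by 85 mm) begins 54 mm behind the grasp point. The pads swing forward as they close: fully open they stand 13 mm farther back than shut.
Start: joints at [-8.594, 16.404, 90.338, -0, 73.258, -8.594], TCP at [0.675, 0, 0.231] pointing down, gripper open.
Joint ranges: [-158.93, 158.93], [-51.34, 127.21], [12.03, 142.37], [-87.48, 267.48], [13.55, 161.25], [-162.69, 162.69]. Speed limits (degrees/s): [159.86, 159.86, 180, 180, 180, 180].

INTERFACE

Orientations are given as [roll, pitch, yaw] about the fixed x, y, z axes, in that order (R = Rz(yaw) Ry(pitch) Rx(roll)).
In Python, from rig import manip, grip, ik, grab_frame, calibration, ticket, get_t, get_joint_pos, get_qd, get_effort, get_ee_pos, get_tool_rot, get_ft_force, get_ft_torque, get_opening, get_gripper_force gives the robot as it stands. Calls block until the motion is done:
- manip.reach(position, orientation): joint-space move of the TCP to a pose.
- manip.servo_line(position, v=0.15, rot=None, force_limit=None): straight line of the TCP; rot=None keeps the orientation; v is the mean speed in m/s. With force_limit (N) it stops when the force on the tool has changed by that much, and returns True; else False.
- manip.set_joints(angles): joint-space move.
- grip(opening): finger opening in m; the grip force is fixed at half the most; returns when the fingers have stopped.
- manip.sleep(seconds).
- ik(position, orientation): joint angles nearest the present ones, or None.
- grab_frame(name): name is "scene" or "side" or "wrist"; returns the picture (400x640x3 uint8, red, green, blue); there is no depth.
- calibration(name): a dict with "fx", "fy", "cx", "cy" (pixels), "R" (3x3) and "t" (3): a world point X has camera coordinates R X + t. Camera axes: x right, y down, z forward; pixel columns grow to the right and rows downward; lengths in m; the calibration is good to about 2 mm. The wrist camera is an equidistant fisheye: a pixel r from the principal point sees the ray r / f radians off the axis. A picture is of the moment at which its call begins: read the wrist's pose just before it. calibration takes no time and is no camera call; for the wrist camera it gives the pose at the moment of the call.
A pose or a line that the arm cannot do raises manip.PlanningError and nothing moves.
- ticket.finish_job(): hands the job in; it is judged then, once.
Readings, each from a call of its own:
- get_t(): time.
- get_joint_pos(): joint angles.
- get_qd(): joint speeds.
- get_effort(): joint torques, N m.
- get_ee_pos(): TCP position.
- get_tool_rot(): TCP orientation.
- get_ft_force(): force on the tool from outside, world axes, zero at the start.
- get_ft_torque(): the same for the moment, N m.
- get_opening(): finger opening in m.
- get_gripper_force(): force on a finger pad.
Only numpy, scipy, OpenCV 4.12 (cv2) and the standard library are available. Lean on these libraries where they do the work, as an engineer would, in place of code of your own. Each camera call takes 0.05 s, during which the arm holds its last target. There are 200 camera calls.

## Working session

There is one attempt and no reset: what is moved stays moved. The work goes in short steps, each a Python script; the robot and the scene stay as the last script left them, time stands still between calls to the robot, and variables do not carry over. Pictures are saved under pics/ and viewed, at most 10 in all, crops included, and the job is handed in when it is done.

```bash
mkdir -p pics; ls
python3 - <<'E'
from rig import *
import cv2
for n in ("scene","side","wrist"):
    c=calibration(n); print(n,{k:(v if not hasattr(v,'round') else v.round(4).tolist() if hasattr(v,'tolist') else v) for k,v in c.items()})
    cv2.imwrite(f"pics/{n}0.png",grab_frame(n)[:,:,::-1])
print(get_t(), manip.hold_point_z)
E
```

```text
pics
scene {'fx': 419.1325860812469, 'fy': 419.1325860812469, 'cx': 325.3541216655666, 'cy': 200.56520903009473, 'R': [[-0.6898, 0.7239, -0.0116], [0.5785, 0.5415, -0.61], [-0.4353, -0.4275, -0.7923]], 't': [0.4436, -0.1303, 1.5187]}
side {'fx': 477.1571603227092, 'fy': 477.1571603227092, 'cx': 314.7100673675926, 'cy': 195.02898574102258, 'R': [[0.8966, -0.4427, 0.0138], [-0.2139, -0.46, -0.8618], [0.3878, 0.7697, -0.5071]], 't': [-0.4992, 0.1052, 1.4529]}
wrist {'fx': 309.70691628693146, 'fy': 309.70691628693146, 'cx': 320.5576956590529, 'cy': 199.9739439038683, 'R': [[1.0, -0.0003, -0.0033], [0.0006, -0.9637, 0.2669], [-0.0032, -0.2669, -0.9637]], 't': [-0.6737, -0.0347, 0.3805]}
0.15 0.0187
```

View pics/scene0.png

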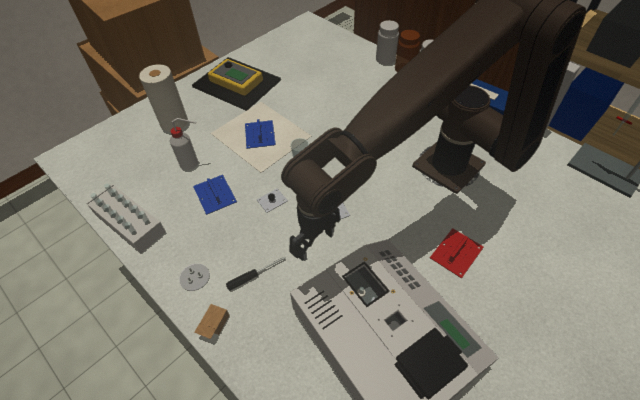

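View pics/side0.png

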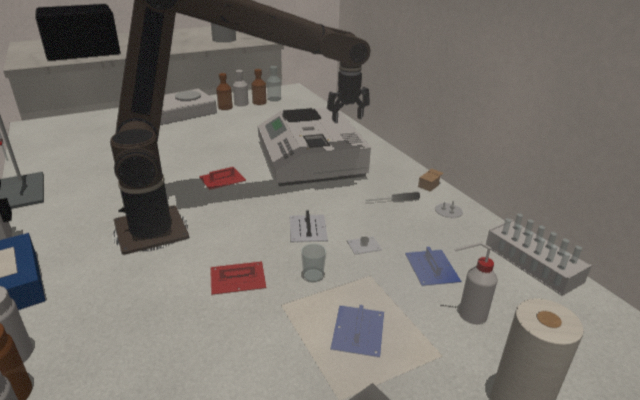

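View pics/wrist0.png

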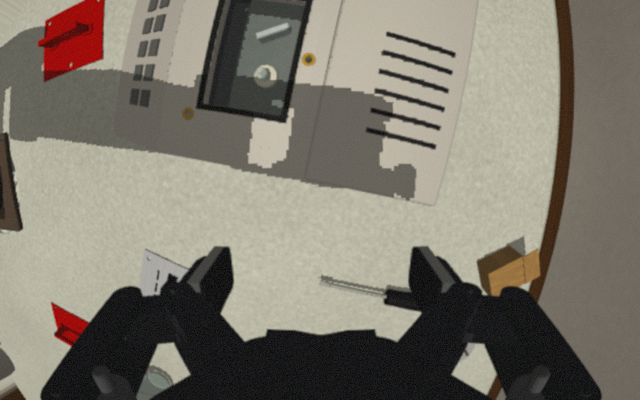

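The side view shows the lamp cover at about (309,228), the drying cover at (364,244) and the beaker at (313,263). In the wrist view, thread2 is at (308,59) and thread1 at (188,113).

```bash
cat > h.py <<'E'
from rig import *
import numpy as np, cv2
def ray(c,uv,fish):
    x=(np.array(uv,float)-[c['cx'],c['cy']])/[c['fx'],c['fy']]
    if fish:
        r=np.linalg.norm(x); d=np.array([*(x/r*np.sin(r)),np.cos(r)]) if r>0 else np.array([0,0,1.])
    else: d=np.array([*x,1.])
    R=np.array(c['R']); return -R.T@np.array(c['t']), R.T@d
def toz(c,uv,z,fish=False):
    o,d=ray(c,uv,fish); return o+d*(z-o[2])/d[2]
def proj(c,X,fish=False):
    p=np.array(c['R'])@np.array(X)+np.array(c['t'])
    x=p[:2]/p[2]
    if fish:
        s=np.hypot(p[0],p[1]); x=p[:2]/s*np.arctan2(s,p[2])
    return x*[c['fx'],c['fy']]+[c['cx'],c['cy']]
E
python3 - <<'E'
from h import *
s=calibration('side'); w=calibration('wrist'); np.set_printoptions(precision=4,suppress=True)
for n,uv in dict(cover=(309,228),tl=(290,215),tr=(325,214),br=(328,241),bl=(291,241),dry=(364,246),beaker=(313,276)).items(): print(n,toz(s,uv,.003))
for n,uv in dict(th2=(308,59),th1=(188,113)).items(): print(n,toz(w,uv,.13,True))
c=calibration('scene')
for n,uv in dict(dry=(272,202),bk=(300,150)).items(): print(n,toz(c,uv,.003))
print(get_tool_rot(),-np.array(w['R']).T@w['t'])
E
```

```text
cover [ 0.438  -0.2009  0.003 ]
tl [ 0.4147 -0.1088  0.003 ]
tr [ 0.5191 -0.1511  0.003 ]
br [ 0.4595 -0.2858  0.003 ]
bl [ 0.3606 -0.2393  0.003 ]
dry [ 0.543  -0.3524  0.003 ]
beaker [ 0.3498 -0.4089  0.003 ]
th2 [0.6645 0.1136 0.13  ]
th1 [0.5645 0.075  0.13  ]
dry [ 0.5518 -0.3366  0.003 ]
bk [ 0.3158 -0.4428  0.003 ]
[-179.8947   -0.0156   90.0012] [0.675  0.0679 0.3739]
```

Run:
```python
from h import *
import json
def look(n,p,yaw):
    manip.reach(p,[180,0,yaw]); manip.sleep(.3)
    c=calibration('wrist'); im=grab_frame('wrist'); cv2.imwrite(f'pics/{n}.png',im[:,:,::-1])
    json.dump({k:np.array(v).tolist() for k,v in c.items()},open(n+'.json','w'))
look('inst',[.615,.085,.33],78.3)
look('cov',[.435,-.225,.2],67.5)
print(get_t(),get_ee_pos())
```

```text
2.9 [ 0.43536197 -0.22471032  0.2001675 ]
```

View pics/inst.png

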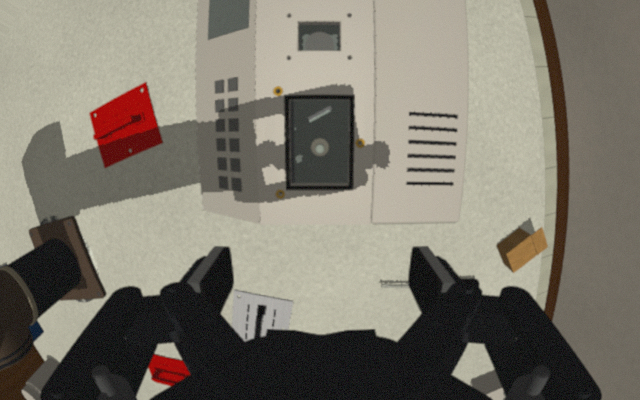

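View pics/cov.png

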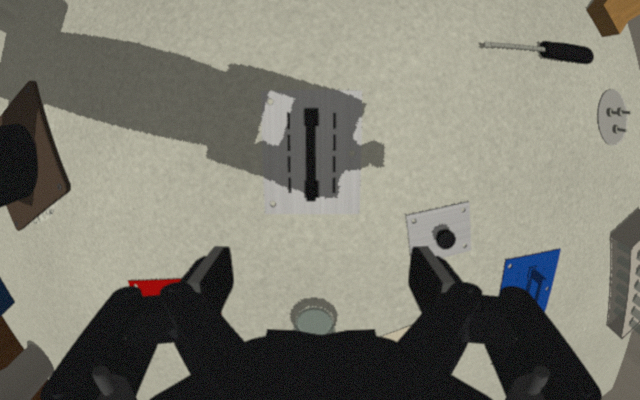

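The instrument view shows thread0 at about (278,91), thread1 at (280,194) and thread2 at (360,142). The cover is right way round, with one hole at about (272,205). I'll enlarge both views to get the holes more precisely.

Run:
```python
import cv2,numpy as np
a=cv2.imread('pics/cov.png')[80:225,250:370]; b=cv2.imread('pics/inst.png')[80:210,265:370]
f=lambda a:cv2.createCLAHE(4,(3,3)).apply(cv2.cvtColor(cv2.resize(a,None,fx=4,fy=4,interpolation=cv2.INTER_CUBIC),cv2.COLOR_BGR2GRAY))
A=cv2.resize(f(a)[:,:],None,fx=.8,fy=.8);cv2.imwrite('pics/covz.png',f(a))
# brass rims: saturation centroid
im=cv2.cvtColor(cv2.imread('pics/inst.png'),cv2.COLOR_BGR2HSV)
for u,v in [(278,91),(280,194),(360,142)]:
    w=im[v-9:v+10,u-9:u+10].astype(float); s=w[:,:,1]; m=s*(s>90)
    yy,xx=np.mgrid[v-9:v+10,u-9:u+10]; print((m*xx).sum()/m.sum(),(m*yy).sum()/m.sum(),(m>0).sum(),s.max())
```

```text
278.0398504378628 91.15644986716521 71 194.0
280.3456468003296 193.2421038176325 55 171.0
359.0721082196492 142.81967213114754 65 184.0
```

View pics/covz.png

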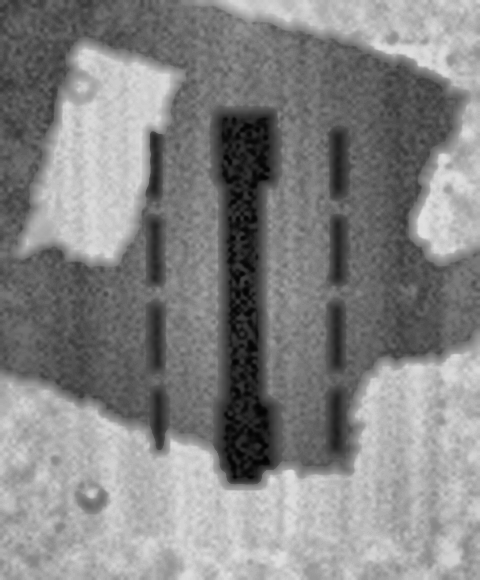

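The enlargement shows hole0 at about (270.2,101.1), hole1 at (272.4,203.6) and a faint hole2 at (352.2,152.2). That puts the single hole on the right, so the cover's yaw is as I assumed.

```bash
cat >> h.py <<'E'
import json
from scipy.optimize import least_squares
H=np.array([[-45,58,0],[-45,-58,0],[45,0,0]])/1000
def rigid(c,uvs,z):
    P=np.array([toz(c,u,z,True) for u in uvs])[:,:2]
    def pts(q): 
        a=q[2]; return H[:,:2]@np.array([[np.cos(a),np.sin(a)],[-np.sin(a),np.cos(a)]])+q[:2]
    r=least_squares(lambda q:(pts(q)-P).ravel(),[*P.mean(0),-.3])
    return r.x[:2],np.degrees(r.x[2]),np.abs(r.fun).max()*1000
E
python3 - <<'E'
from h import *
a=rigid(json.load(open('inst.json')),[(278.04,91.16),(280.35,193.24),(359.07,142.8)],.13)
b=rigid(json.load(open('cov.json')),[(270.2,101.1),(272.4,203.6),(352.2,152.2)],.003)
c=rigid(json.load(open('cov.json')),[(270.2,101.1),(272.4,203.6),(352.2,152.2)],.0015)
print(a,b,c)
w=calibration('wrist')
for n,uv in dict(bk=(314,320),dry=(438,228)).items(): print(n,toz(w,uv,.003,True))
for z in (.2,.08,.033):
    print(ik([b[0][0],b[0][1],z],[180,0,90+b[1]]))
E
```

```text
(array([0.62048412, 0.12238972]), np.float64(-11.655765684418244), np.float64(0.7857506344662868)) (array([ 0.43633873, -0.195262  ]), np.float64(-22.331108623865475), np.float64(0.7206154020837907)) (array([ 0.43616706, -0.19538385]), np.float64(-22.33111113974215), np.float64(0.9428756758108614))
bk [ 0.35209187 -0.40213758  0.003     ]
dry [ 0.54532449 -0.33797209  0.003     ]
[-36.2937332   -7.4294467  119.07053658   0.          68.35891012
 -13.96262458]
[-3.62937332e+01  2.14963282e+00  1.23915871e+02 -2.54444375e-14
  5.39344957e+01 -1.39626246e+01]
[-3.62937332e+01  7.11028047e+00  1.24779475e+02 -2.54444375e-14
  4.81102448e+01 -1.39626246e+01]
```

Run:
```python
from h import *
x,y,yaw=.43634,-.19526,67.67
manip.reach([x,y,.08],[180,0,yaw])
print(manip.servo_line([x,y,.0145],v=.05,force_limit=8),get_ee_pos())
grip(0.0); print(get_opening(),get_gripper_force(),get_ft_force(),get_ee_pos())
manip.servo_line([x,y,.19],v=.1)
manip.sleep(.2)
print(get_opening(),get_gripper_force(),get_ft_force(),get_ft_torque(),get_t(),get_ee_pos())
c=calibration('wrist');cv2.imwrite('pics/lift.png',grab_frame('wrist')[:,:,::-1])
json.dump({k:np.array(v).tolist() for k,v in c.items()},open('lift.json','w'))
T=get_ee_pos()
# predicted hole pixels if held nominally
a=np.radians(yaw-90);R=np.array([[np.cos(a),-np.sin(a)],[np.sin(a),np.cos(a)]])
for h in H: print(proj(c,[*(R@h[:2]+T[:2]),T[2]-.0145+.003],True))
```

```text
False [ 0.43664104 -0.19545765  0.01488009]
0.00860582220469931 58.828073143959045 [-0.12521409  0.35200342  0.57600119] [ 0.43651163 -0.19536525  0.01466175]
0.008688614953196859 58.37502479553223 [ 0.47975981 -0.06517454 -2.72742029] [-0.01631048 -0.0285702   0.01776475] 7.7083 [ 0.43621258 -0.19518414  0.18963241]
[232.93776091 137.63828085]
[250.28094732 325.20333103]
[401.62293295 243.0413294 ]
```

View pics/lift.png

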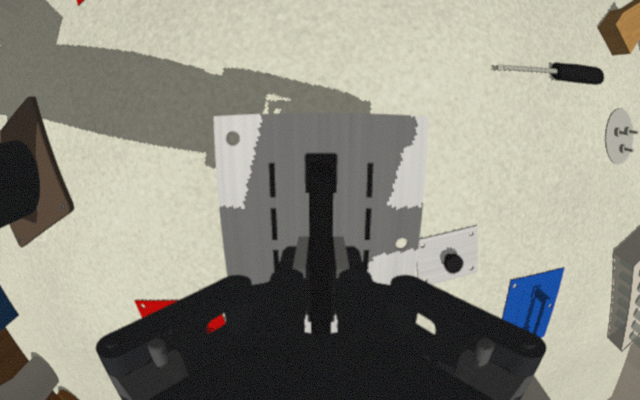

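The held cover's hole0 at (233,138) and hole2 at (402,243) match the predicted pixels, so the grip is nominal. Next I carry it over the opening and lower it.

Run:
```python
from h import *
x,y,yaw=.62048,.12239,78.34
p=get_ee_pos()
manip.servo_line([p[0],p[1],.215],v=.1)
manip.servo_line([x,y,.215],v=.12,rot=[180,0,yaw])
manip.sleep(.3)
manip.servo_line([x,y,.157],v=.04); manip.sleep(.4)
T=get_ee_pos();print(T,get_tool_rot(),get_t(),get_gripper_force(),get_ft_force())
c=calibration('wrist');im=grab_frame('wrist')[:,:,::-1];cv2.imwrite('pics/fin.png',im)
ims=grab_frame('side')[:,:,::-1]
a=np.radians(yaw-90);R=np.array([[np.cos(a),-np.sin(a)],[np.sin(a),np.cos(a)]])
for h in H:
  q=R@h[:2]
  print('hole',proj(c,[*(q+T[:2]),T[2]-.0147+.003],True),'thread',proj(c,[*(q+[x,y]),.13],True))
A=cv2.resize(im[113:163,208:258],None,fx=8,fy=8,interpolation=cv2.INTER_CUBIC)
B=cv2.resize(im[218:268,377:427],None,fx=8,fy=8,interpolation=cv2.INTER_CUBIC)
cv2.imwrite('pics/finz.png',np.hstack([A,B]))
cv2.imwrite('pics/sidez.png',cv2.resize(ims[90:190,240:390],None,fx=5,fy=5,interpolation=cv2.INTER_CUBIC))
```

```text
[0.62047738 0.12240653 0.15703379] [ 1.79998033e+02 -2.29555724e-03  7.83397988e+01] 13.6667 58.45475614070892 [-0.48924751 -0.04702284 -3.23334973]
hole [232.82179886 137.56458252] thread [240.3220692  135.58276923]
hole [250.1371149  324.88813248] thread [254.46677692 311.26017434]
hole [401.21591052 242.75654462] thread [395.17901794 232.76532094]
```

View pics/finz.png

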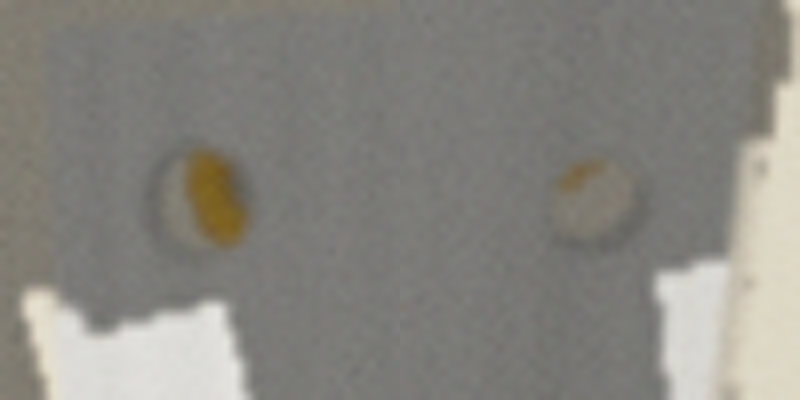

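View pics/sidez.png

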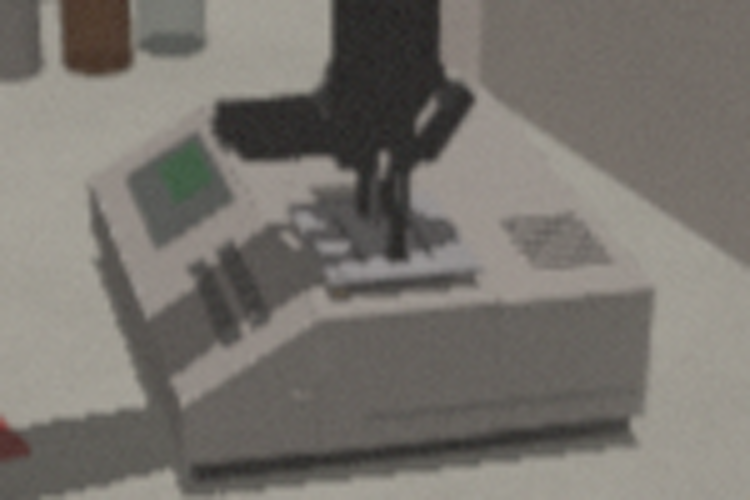

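Through the holes, the brass rims of thread0 and thread2 appear within about a pixel of their predicted positions. The side view shows the plate level and clear of the deck. I'm handing in.

```bash
python3 -c "
from rig import *
print(ticket.finish_job(),get_t())"
```

```text
the job is handed in; nothing more can be done
the job is handed in; nothing more can be done
```

The lamp cover is held level about 12 mm above the deck, with its holes lined up over the threads to within about 1 mm as far as I could measure (hole1 was hidden from the camera, so its position is inferred), and the job is handed in; no verdict was shown.

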